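# Uncover the topping crock for service

## Task

The wide crock's double lid (an outer lid nested over an inner lid) hangs by the collar of its centre knob on the forked lid hanger. Lift the two lids together up and off the fork by the knob, lower them gently as a pair onto the wide crock until the inner lid is seated on the rim, and let go; then take the outer lid by its own off-centre bar handle and lift it alone straight up until all of it is above the knob, leaving the inner lid seated, and finish while holding the outer lid there, level and still. Leave the crock and everything else on the counter where they are.

Things in the scene. Friction and masses are not known exactly. Their poses are not given: they have to be found in the camera images.
- hanger: Fixed steel lid hanger. Origin on the table under the fork's seat. Base plate x -60 to +130, 110 wide, 12 mm high; one 18 mm post at x = +112. From its top two level 8 mm round prongs (centres y = +-15, z = 196 mm) run to -x past the seat; their tips turn up at x = -34 and end at z = 209, its highest point.
- fork_seat (a point): Point midway between the prongs, level with their top (z = 200 mm), where the collar's underside hangs. Axes as the hanger. The lids leave by rising 14 to 20 mm (after 26 mm the outer lid strikes the prongs from below), then going out level along the hanger's -x by 60 to 90 mm, and on at that height: the prongs lie over the outer lid until the lids' centre is 125 mm from the seat.
- inner_lid: Round steel inner lid, 0.26 kg. Origin: centre of its flange's underside, which rests on the crock's rim; z up. Flange 166 mm across, 4 thick; plug below 132 across, 14 deep, chamfered. A 14 mm stem rises through the outer lid's hole to a black collar 42 across at z = 42 to 47 (hung on the fork) and a black round knob 24 across at z = 47 to 82 mm.
- knob (a point): Middle of the round knob to be gripped, on the lids' axis, 67 mm above the inner lid's origin, 20 mm above the collar's top and 15 mm below the knob's top. Any grip yaw will do. The pair weighs about 0.42 kg and hangs level.
- outer_lid: Round steel outer lid, 178 mm across, 0.16 kg. Origin: centre of its plate's underside, resting on the inner flange 4 mm above the inner lid's origin; z up. Plate 4 thick with a centre hole 54 across that passes over collar and knob; skirt (172 inside) reaches 12 below the origin. Bar handle off centre towards its -x. Lifted over 90 mm it is all above the knob.
- handle (a point): Middle of the outer lid's bar handle, at x = -66, z = 52 mm in its frame; axes as that lid. Square bar along y, 60 long, 12 wide, 12 high, on two 8 mm legs at y = +-24; 42 mm free beneath. Grip it closing along x (radially): 39 mm between bar and collar for the inner finger. While nested, the knob's top stands 20 mm above the bar's top.
- crock: The wide round crock, white ceramic, 156 mm outside diameter, 90 mm tall, wall 6 mm (mouth 144 mm across), 1.6 kg, open, loose on the table. Origin at the centre of its underside.
- crock_rim (a point): Centre of the crock's mouth at rim height, 90 mm over the table. With the inner lid seated, the inner lid's origin is at this point (the plug has 6 mm of play all round).
- shaker: Bystander: glass jar with steel cap, 56 mm wide, 105 mm tall. Origin under its centre.
- ramekin: Bystander: small white open pot, 76 mm wide, 60 mm tall. Origin under its centre.
- plate_stack: Bystander: stack of paper plates, 220 mm wide, 78 mm tall. Origin under its centre.
- sauce_bottle: Bystander: sauce bottle, 60 mm wide, 170 mm tall. Origin under its centre.
- cup_stack: Bystander: stack of paper cups, 86 mm wide, 104 mm tall. Origin under its centre.
- tongs: Bystander: serving tongs lying flat, about 245 mm long (along x), 75 mm wide, 12 mm high. Origin under its middle.
Mind the look-alikes: they are no part of the job. What is shaped like the outer_lid but green or purple is not meant.

How it is judged:
By the outcome, as a careful person would: the job done as asked, in the order asked, and still so for the second after the job is handed in, while the arm keeps its last pose, push and grip.
It also fails if it takes over 64 s, if anything falls off the work surface, if the arm or the gripper's body presses on something with over 40 N, if the wrist force passes 120 N, or if a joint passes its speed limit or range.

## Robot

A 6-joint arm with a two-finger parallel gripper is mounted at the origin on the work surface. World frame = base frame: x ahead of the robot, y to its left, z up, the work surface at z = 0. Lengths are in m, angles in rad, forces in N, time in s.
With the tool pointing down it reaches from about 0.3 to 0.875 m from the base axis. Payload 6.4 kg.
Tool frame: the origin (TCP) lies between the finger pads; the fingertips stand 19 mm ahead of it and the grasp point (between the pads) is the TCP (ctrl.tips_ahead is the z of the fingertips in the tool frame, in m); z points along the fingers, y is the line along which they close (so a half turn about z gives the same grasp; the last joint's range is limited). The gripper opens to 85 mm and grips with 20 to 120 N. Pads are 22 mm wide; open, the fingers measure 114 mm over their backs; the gripper's body (76 mm by 85 mm) begins 54 mm behind the grasp point. The pads swing forward as they close: fully open they stand 13 mm farther back than shut.
Start: joints at [-1.347, 0.181, 1.607, -0, 1.354, -0.206], TCP at [0.24, -0.523, 0.25] pointing down, gripper open.
Joint ranges: [-2.99, 2.99], [-0.89, 2.07], [0.3, 2.58], [-1.14, 4.28], [0, 2.63], [-3.12, 3.12]. Speed limits (rad/s): [2.57, 2.57, 3.01, 3.14, 3.14, 3.14].

## Interface

Orientations are given as a unit quaternion [w, x, y, z].
In Python, from bench import readout, vision, ctrl gives the robot as it stands.
- The arm moves only by the tool play_rows, never from a script. Its arguments are lists of equal length, an entry for each row: "xyz": the shift along the tool's x, y, z in mm, a list of three; "rot": the turn, a rotation vector about the tool's x, y, z in rad, a list of three; "grip": the opening, from 0 (shut) to 1 (fully open). In form: {"xyz": [[x, y, z], ...], "rot": [[rx, ry, rz], ...], "grip": [grip, ...]}. A call has exactly 10 rows; each row is the pose to reach, as a shift and turn from the pose commanded when the call began, along the tool's axes at that moment; what a row does not reach only later rows make up. A row lasts 1/8 s, in which the tool goes at most 62.5 mm and 10.7 degrees, less where a joint would pass 70% of its speed; a pose out of reach is approached as far as the arm can. A call with a gripper value outside its range is refused whole. The fingers move at their own pace and stop on an object; the grip force is fixed at half the most. Time passes only in rows, so rows that repeat a pose let the fingers close, or fill a call up. It gives the time, the measured TCP pose, the force, the opening and the grip force at its end, in the units of the state.
- readout.get_obs(): the state, without advancing time (a new reading comes with each control period).
- vision.camera(name): name is "scene" or "top" or "wrist"; returns a dict with "color" (384x512x3 uint8, red, green, blue), "depth" (384x512 float32, m along the optical axis (not along the pixel's ray), 0 where there is no reading), "camera_matrix" (3x3 intrinsics, pixels), "extrinsics" (4x4, takes a point from camera to world coordinates); the wrist camera has in their place "hand_eye" (4x4, takes a point from camera to tool coordinates, whose origin is the TCP and whose axes are the flange's). Camera axes: x right, y down, z forward; pixel columns grow to the right and rows downward; lengths in m; the calibration is good to about 2 mm. A picture is of the moment at which its call begins: read the wrist's pose just before it.
- ctrl.hand_in(): hands the job in; it is judged then, once.
The state is a dict: "time_s": time; "q": joint angles; "dq": joint speeds; "joint_efforts": joint torques, N m; "eef_pos": TCP position; "eef_rot": TCP orientation; "wrist_force": force on the tool from outside, world axes, zero at the start; "torque": the same for the moment, N m; "opening": opening from 0.0 (shut) to 1.0 (fully open); "grasp_force": force on a finger pad.
Only numpy, scipy, OpenCV 4.12 (cv2) and the standard library are available. Lean on these libraries where they do the work, as an engineer would, in place of code of your own. Each camera call takes 0.05 s, during which the arm holds its last target. There are 200 camera calls.

## Working session

There is one attempt and no reset: what is moved stays moved. The work goes in short steps, Python scripts to look and compute and a tool call to move; the robot and the scene stay as the last step left them, time stands still between calls to the robot, and variables do not carry over. Pictures are saved under pics/ and viewed, at most 10 in all, crops included, and the job is handed in when it is done.

Besides the shell and the picture viewer there is one more tool, called after "Request:" as name(argument=value, ...) on one line, values as JSON. play_rows: Moves the arm, as the interface text tells. Its arguments: {"type":"object","properties":{"xyz":{"type":"array","items":{"type":"array","items":{"type":"number"}}},"rot":{"type":"array","items":{"type":"array","items":{"type":"number"}}},"grip":{"type":"array","items":{"type":"number"}}},"required":["xyz","rot","grip"]}

```bash
ls; mkdir -p pics
python3 - <<'E'
from bench import readout, vision, ctrl
import cv2,numpy as np,pickle
o=readout.get_obs();print({k:np.round(v,3) for k,v in o.items()},ctrl.tips_ahead)
d={}
for n in("scene","top"):
    c=vision.camera(n);d[n]=c
    print(n,np.round(c['camera_matrix'],1).tolist(),np.round(c['extrinsics'],3).tolist())
pickle.dump(d,open('d0.pkl','wb'))
for n in d: cv2.imwrite(f'pics/{n}0.png',cv2.resize(d[n]['color'][...,::-1],(768,576)))
E
```

```text
pics
{'time_s': np.float64(0.0), 'q': array([-1.347,  0.182,  1.608, -0.   ,  1.354, -0.206]), 'dq': array([-0.   ,  0.   , -0.001,  0.001,  0.   ,  0.001]), 'joint_efforts': array([ 2.0000e-03, -4.4486e+01, -3.5134e+01, -0.0000e+00,  9.0000e-03,
        0.0000e+00]), 'eef_pos': array([ 0.24 , -0.522,  0.249]), 'eef_rot': array([-0.001,  0.977,  0.213, -0.   ]), 'wrist_force': array([0.19 , 0.408, 0.16 ]), 'torque': array([ 0.028,  0.015, -0.031]), 'grasp_force': np.float64(0.0), 'opening': np.float64(1.002)} 0.019
scene [[364.1, 0.0, 253.9], [0.0, 364.1, 190.1], [0.0, 0.0, 1.0]] [[0.824, 0.332, -0.459, 1.242], [0.566, -0.501, 0.655, -1.072], [-0.012, -0.8, -0.6, 1.071], [0.0, 0.0, 0.0, 1.0]]
top [[416.8, 0.0, 261.6], [0.0, 416.8, 190.3], [0.0, 0.0, 1.0]] [[0.026, -0.995, 0.095, 0.364], [-1.0, -0.027, -0.016, -0.058], [0.018, -0.095, -0.995, 1.891], [0.0, 0.0, 0.0, 1.0]]
```

View pics/scene0.png

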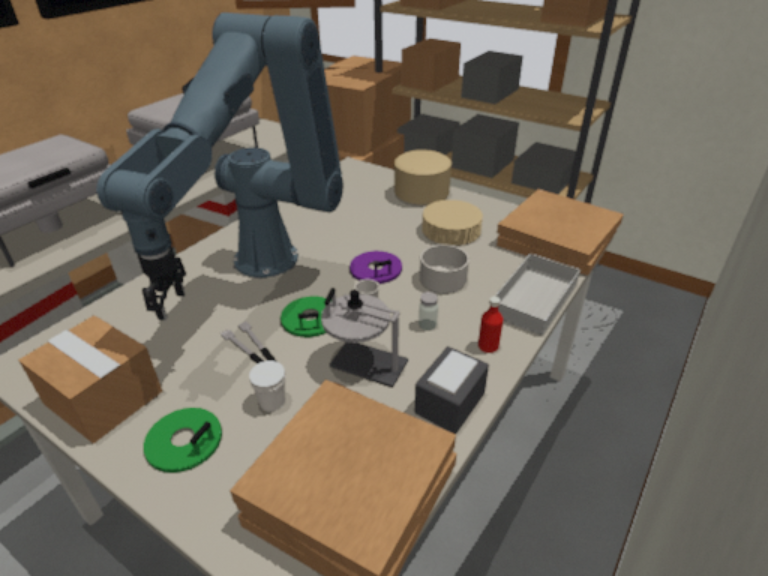

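View pics/top0.png

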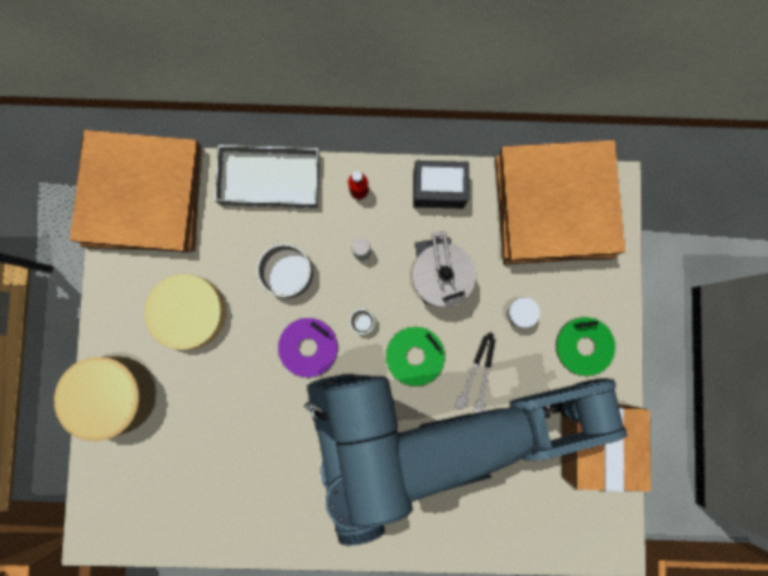

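The scene view shows the lids hanging on the fork at about (355,310) of 768x576, with the post towards +x. The crock is at (443,268). In the top view the knob is at (446,272), the bar handle at (454,296) and the crock at (286,271). The green and purple lids are look-alikes.

```bash
cat > h.py <<'E'
import numpy as np,cv2
def cloud(c,T=None):
    T=c['extrinsics'] if T is None else T
    K=c['camera_matrix'];z=c['depth'];v,u=np.mgrid[:384,:512]
    p=np.stack([(u-K[0,2])/K[0,0]*z,(v-K[1,2])/K[1,1]*z,z,np.ones_like(z)],-1)@np.asarray(T).T
    p[z<=0]=np.nan
    return p[...,:3]
def circ(P):
    from scipy.optimize import least_squares
    f=lambda a:np.hypot(P[:,0]-a[0],P[:,1]-a[1])-a[2]
    r=least_squares(f,[*P[:,:2].mean(0),.08],loss='soft_l1',f_scale=.002)
    return np.round(r.x,4),np.std(r.fun).round(4)
E
python3 - <<'E'
import pickle,numpy as np
from h import *
d=pickle.load(open('d0.pkl','rb'))
for n in d:
    c=d[n];p=cloud(c);col=c['color'].astype(int)
    print(n)
    t=p[250:,:] if n=='top' else p
    def roi(cx,cy,r): return np.hypot(p[...,0]-cx,p[...,1]-cy)<r
    if n=='top':
        for nm,(u,v) in dict(knob=(446,272),handle=(454,296),crock=(286,271),post=(440,236),shaker=(361,248),ramekin=(363,322),cups=(524,313),bottle=(358,185),scale=(441,180),green=(416,355),tong=(475,370)).items():
            print(nm,np.round(p[int(v/1.5),int(u/1.5)],3))
        k=p[int(272/1.5),int(446/1.5)];cr=p[int(271/1.5),int(286/1.5)]
    m=roi(k[0],k[1],.13)
    dark=col.max(-1)<70
    z=p[...,2]
    for nm,mm in dict(dark=m&dark&(z>.19),lid=m&(z>.15)&(z<.18)).items():
        P=p[mm];print(nm,len(P),P.mean(0).round(3) if len(P) else '',P.min(0).round(3),P.max(0).round(3))
    if len(P)>20:
        print('lid circ',circ(P[np.hypot(*(P[:,:2]-P[:,:2].mean(0)).T)>.08]))
    K=p[m&dark&(z>.195)];print(np.round(K[np.argsort(-K[:,2])][:40:2],3).tolist())
    m=roi(cr[0],cr[1],.13)&(z>.082)&(z<.098);P=p[m];print('crock',len(P),circ(P),P.min(0),P.max(0))
    m=roi(k[0]+.09,k[1],.08)&(z>.175)&(z<.215)&~dark;P=p[m];print('prongs',len(P))
    if len(P)>5:
        q=P[:,:2]-P[:,:2].mean(0);print(P.mean(0).round(3),np.linalg.svd(q)[2][0],P.min(0).round(3),P.max(0).round(3))
E
```

```text
sceneTraceback (most recent call last):
  File "<stdin>", line 13, in <module>
NameError: name 'k' is not defined
```

```bash
cat > m.py <<'E'
import pickle,numpy as np
from h import *
d=pickle.load(open('d0.pkl','rb'))
for n in ('top','scene'):
    c=d[n];p=cloud(c);col=c['color'].astype(int)
    print(n)
    def roi(cx,cy,r): return np.hypot(p[...,0]-cx,p[...,1]-cy)<r
    if n=='top':
        for nm,(u,v) in dict(knob=(446,272),handle=(454,296),crock=(286,271),post=(440,236),shaker=(361,248),ramekin=(363,322),cups=(524,313),bottle=(358,185),scale=(441,180),green=(416,355),tong=(475,370)).items():
            print(nm,np.round(p[int(v/1.5),int(u/1.5)],3))
        k=p[int(272/1.5),int(446/1.5)];cr=p[int(271/1.5),int(286/1.5)]
    m=roi(k[0],k[1],.13)
    dark=col.max(-1)<70
    z=p[...,2]
    for nm,mm in dict(dark=m&dark&(z>.19),lid=m&(z>.15)&(z<.18)).items():
        P=p[mm];print(nm,len(P),P.mean(0).round(3) if len(P) else '',P.min(0).round(3),P.max(0).round(3))
    if len(P)>20:
        print('lid circ',circ(P[np.hypot(*(P[:,:2]-P[:,:2].mean(0)).T)>.08]))
    K=p[m&dark&(z>.195)];print(np.round(K[np.argsort(-K[:,2])][:40:2],3).tolist())
    m=roi(cr[0],cr[1],.13)&(z>.082)&(z<.098);P=p[m];print('crock',len(P),circ(P),P.min(0),P.max(0))
    m=roi(k[0]+.09,k[1],.08)&(z>.175)&(z<.215)&~dark;P=p[m];print('prongs',len(P))
    if len(P)>5:
        q=P[:,:2]-P[:,:2].mean(0);print(P.mean(0).round(3),np.linalg.svd(q)[2][0],P.min(0).round(3),P.max(0).round(3))
E
python3 m.py
```

```text
top
knob [ 0.563 -0.224  0.238]
handle [ 0.501 -0.247  0.219]
crock [0.582 0.238 0.013]
post [ 0.667 -0.21   0.2  ]
shaker [0.641 0.011 0.113]
ramekin [ 0.434 -0.001  0.012]
cups [ 0.469 -0.464  0.103]
bottle [0.82  0.024 0.135]
scale [ 0.845 -0.218  0.118]
green [nan nan nan]
tong [ 0.3   -0.337  0.015]
dark 96 [ 0.545 -0.231  0.22 ] [ 0.492 -0.271  0.194] [ 0.58  -0.211  0.247]
lid 1199 [ 0.562 -0.224  0.166] [ 0.476 -0.312  0.151] [ 0.666 -0.139  0.179]
lid circ (array([ 0.5629, -0.2246,  0.0846]), np.float64(0.0035))
[[0.562, -0.215, 0.247], [0.559, -0.231, 0.244], [0.571, -0.227, 0.244], [0.559, -0.228, 0.243], [0.563, -0.228, 0.242], [0.571, -0.219, 0.242], [0.559, -0.22, 0.242], [0.567, -0.216, 0.241], [0.563, -0.232, 0.24], [0.555, -0.232, 0.239], [0.564, -0.236, 0.237], [0.572, -0.232, 0.236], [0.552, -0.224, 0.236], [0.552, -0.228, 0.235], [0.556, -0.217, 0.23], [0.501, -0.242, 0.227], [0.553, -0.221, 0.225], [0.51, -0.271, 0.224], [0.497, -0.235, 0.224], [0.497, -0.239, 0.223]]
crock 163 (array([0.5737, 0.2322, 0.0745]), np.float64(0.0019)) [0.498069   0.15578223 0.0826776
[... 383 characters left out ...]
23, 0.242], [0.573, -0.227, 0.241], [0.562, -0.219, 0.24], [0.575, -0.224, 0.24], [0.578, -0.228, 0.239], [0.564, -0.222, 0.239], [0.575, -0.23, 0.239], [0.561, -0.224, 0.238], [0.567, -0.226, 0.238], [0.564, -0.234, 0.237], [0.577, -0.227, 0.233], [0.572, -0.233, 0.231], [0.574, -0.236, 0.229], [0.576, -0.226, 0.227], [0.579, -0.23, 0.226], [0.573, -0.229, 0.224], [0.564, -0.242, 0.223], [0.573, -0.235, 0.222], [0.569, -0.236, 0.221], [0.512, -0.273, 0.221]]
crock 135 (array([0.5766, 0.2288, 0.0751]), np.float64(0.003)) [0.49915279 0.14939946 0.08211739] [0.65440438 0.31031565 0.09327782]
prongs 137
[ 0.639 -0.217  0.197] [0.98689169 0.16138402] [ 0.579 -0.245  0.176] [ 0.685 -0.189  0.205]
```

```bash
cat >> h.py <<'E'
from scipy.spatial.transform import Rotation as Ro
def rot(o): w,x,y,z=o['eef_rot'];return Ro.from_quat([x,y,z,w])
def plan(o,xyz,psi):
    """shift mm / rotvec in tool axes to reach world xyz with tool down, tool x at yaw psi"""
    R=rot(o);c,s=np.cos(psi),np.sin(psi)
    T=Ro.from_matrix(np.array([[c,s,0],[s,-c,0],[0,0,-1]]))
    print('shift',(R.inv().apply(np.array(xyz)-o['eef_pos'])*1000).round(1),'rot',(R.inv()*T).as_rotvec().round(4))
def brief(o): print('t',round(float(o['time_s']),2),'pos',np.round(o['eef_pos'],4),'down',rot(o).as_matrix()[:,2].round(4),'psi',round(float(np.arctan2(*rot(o).as_matrix()[1::-1,0])),4),'F',np.round(o['wrist_force'],1),'M',np.round(o['torque'],2),'op',round(float(o['opening']),3),'g',round(float(o['grasp_force']),1),'q',np.round(o['q'],2))
def wcloud(c,o):
    T=np.eye(4);T[:3,:3]=rot(o).as_matrix();T[:3,3]=o['eef_pos']
    return cloud(c,T@np.asarray(c['hand_eye'])),T@np.asarray(c['hand_eye'])
E
python3 - <<'E'
from h import *
from bench import readout
o=readout.get_obs();brief(o);plan(o,[.563,-.225,.35],.25)
E
```

```text
t 0.1 pos [ 0.2395 -0.5222  0.2495] down [-3.0e-04  1.5e-03 -1.0e+00] psi 0.4298 F [ 0.3 -0.9  0.4] M [-0.   -0.02  0.  ] op 0.999 g 0.0 q [-1.35  0.18  1.61 -0.    1.35 -0.21]
shift [ 418.  -135.6 -100.2] rot [-0.0015 -0.0002  0.1798]
```

Request:
play_rows(xyz=[[15,-5,-10],[50,-16,-25],[95,-31,-45],[145,-47,-65],[200,-65,-85],[255,-83,-100],[310,-101,-100],[360,-117,-100],[400,-130,-100],[418,-136,-100]], rot=[[0,0,0],[0,0,0.02],[0,0,0.04],[0,0,0.06],[0,0,0.09],[0,0,0.11],[0,0,0.13],[0,0,0.15],[0,0,0.17],[0,0,0.18]], grip=[1,1,1,1,1,1,1,1,1,1])

```text
time_s: 1.35
eef_pos: [0.5645, -0.2217, 0.3509]
eef_rot: [-0.0, 0.992, 0.126, 0.0]
wrist_force: [-0.7, 0.4, 0.7]
opening: 1.0
grasp_force: 0.0
```

Run:
```python
from h import *
from bench import readout,vision
import pickle
o=readout.get_obs();c=vision.camera('wrist');brief(o)
pickle.dump((o,c),open('w1.pkl','wb'))
cv2.imwrite('pics/w1.png',cv2.resize(c['color'][...,::-1],(768,576)))
print(np.round(c['hand_eye'],3).tolist())
p,_=wcloud(c,o);z=p[...,2];dark=c['color'].max(-1)<70
for a,b in((.225,.25),(.19,.224)):
    P=p[dark&(z>a)&(z<b)&(np.hypot(p[...,0]-.56,p[...,1]+.225)<.1)];print(len(P),P.min(0) if len(P) else '',P.max(0) if len(P) else '')
```

```text
t 1.35 pos [ 0.5645 -0.2217  0.3509] down [ 5.e-04  4.e-04 -1.e+00] psi 0.2525 F [-0.7  0.4  0.7] M [ 0.03 -0.07 -0.02] op 1.0 g 0.0 q [-0.57  0.19  1.4   0.    1.56  0.75]
[[-0.0, -0.953, -0.302, 0.078], [1.0, -0.0, 0.0, 0.0], [-0.0, -0.302, 0.953, -0.124], [0.0, 0.0, 0.0, 1.0]]
709 [ 0.55662067 -0.2377836   0.2254424 ] [ 0.57809164 -0.2145729   0.24201511]
1868 [ 0.49066479 -0.27769362  0.19023701] [ 0.58708752 -0.20631639  0.22385348]
```

View pics/w1.png

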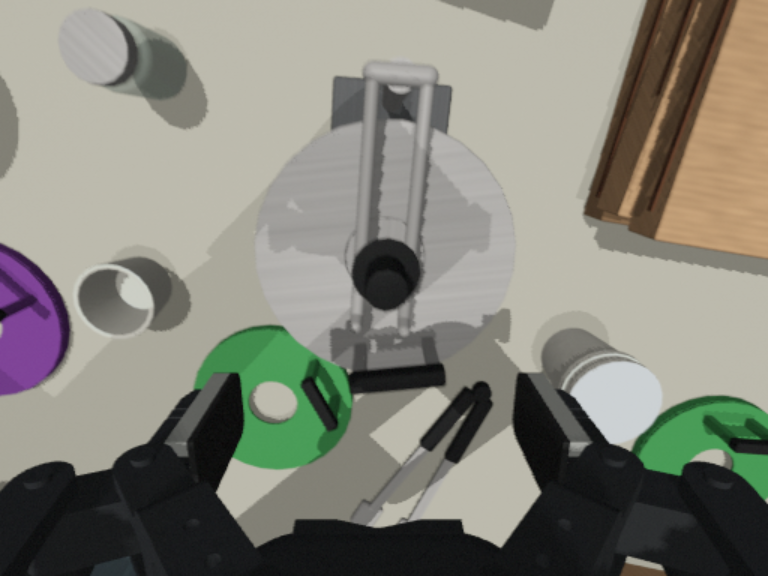

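The wrist view shows the knob at about (386,280), the collar around it, the prong pair running from (400,85) to (380,325) and the bar handle from (350,380) to (444,376). The fingers are either side, clear of both.

Run:
```python
from h import *
import pickle
o,c=pickle.load(open('w1.pkl','rb'))
p,_=wcloud(c,o);z=p[...,2];mx=c['color'].max(-1).astype(int)
def r(x,y,R): return np.hypot(p[...,0]-x,p[...,1]-y)<R
P=p[(z>.237)&r(.566,-.227,.03)];print('knobtop',len(P),P.mean(0),P.min(0),P.max(0), circ(P)[0])
kc=np.array([.566,-.227])
P=p[(mx<70)&(z>.212)&(z<.226)&r(.503,-.247,.04)];h=P.mean(0);q=P[:,:2]-h[:2];v=np.linalg.svd(q)[2][0];print('bar',len(P),h,np.degrees(np.arctan2(v[1],v[0])),P.min(0),P.max(0),'lid yaw from knob',np.degrees(np.arctan2(kc[1]-h[1],kc[0]-h[0])))
P=p[(mx>90)&(z>.19)&(z<.206)&r(.62,-.21,.06)&(p[...,0]>.575)];h=P.mean(0)
print('prong',len(P),h)
for s in np.arange(.58,.68,.02):
    Q=P[abs(P[:,0]-s)<.01]; 
    if len(Q)>4: print(s,len(Q),Q[:,1].min(),Q[:,1].max(),Q[:,1].mean(),Q[:,2].max())
P=p[(z>.158)&(z<.17)&r(*kc,.1)];dd=np.hypot(*(P[:,:2]-kc).T);print('lid',circ(P[(dd>.083)]),P[:,2].mean())
A=np.c_[P[:,:2],np.ones(len(P))];print('plane',np.linalg.lstsq(A,P[:,2],rcond=None)[0])
```

```text
knobtop 7952 [ 0.57769717 -0.22484782  0.39949972] [ 0.5550975  -0.2486865   0.23703967] [ 0.58970175 -0.19838596  0.42550734] [ 0.6278 -0.205   0.0554]
bar 852 [ 0.50691609 -0.24874124  0.21871031] -69.429046958536 [ 0.49066479 -0.27769362  0.21200626] [ 0.52010744 -0.22011456  0.22191867] lid yaw from knob 20.202211156249852
prong 2674 [ 0.63889508 -0.21212741  0.19979259]
0.58 187 -0.2413676808178522 -0.2027312238877273 -0.21692860176317044 0.2014241537701913
0.6 408 -0.2398768043589336 -0.19877949034969422 -0.21907741486562846 0.20253596973633659
0.62 440 -0.23687242768547967 -0.19567578491475984 -0.21580768295775837 0.20214479002302155
0.64 472 -0.2326839632262833 -0.19157162661329954 -0.21195822508871767 0.2018324438362652
0.66 593 -0.22985730026678275 -0.18652475228913923 -0.20801742945049065 0.20249465736046857
0.68 574 -0.22689254284438168 -0.18570605052825936 -0.20718720717034883 0.20393517992961335
lid (array([ 0.5663, -0.2266,  0.0856]), np.float64(0.0016)) 0.16605888208040126
plane [ 1.52752412e-03 -9.44935337e-05  1.65162450e-01]
```

Run:
```python
from h import *
from bench import readout
o=readout.get_obs();brief(o);plan(o,[.566,-.2265,.229],.356)
```

```text
t 1.4 pos [ 0.5653 -0.2207  0.3508] down [ 0.0012  0.0013 -1.    ] psi 0.253 F [ 0.5  1.5 -0.3] M [ 0.05  0.   -0.02] op 0.999 g 0.0 q [-0.57  0.19  1.4   0.    1.56  0.75]
shift [ -0.9   5.9 121.8] rot [-0.0009 -0.0016 -0.103 ]
```

Request:
play_rows(xyz=[[-1,6,10],[-1,6,25],[-1,6,43],[-1,6,61],[-1,6,79],[-1,6,92],[-1,6,95],[-1,6,95],[-1,6,95],[-1,6,95]], rot=[[0,0,-0.02],[0,0,-0.05],[0,0,-0.08],[0,0,-0.103],[0,0,-0.103],[0,0,-0.103],[0,0,-0.103],[0,0,-0.103],[0,0,-0.103],[0,0,-0.103]], grip=[1,1,1,1,1,1,1,1,1,1])

```text
time_s: 2.65
eef_pos: [0.5638, -0.2311, 0.256]
eef_rot: [0.0, 0.984, 0.176, 0.0]
wrist_force: [-0.5, 0.6, -0.3]
opening: 0.999
grasp_force: 0.0
```

Run:
```python
from h import *
from bench import readout,vision
o=readout.get_obs();brief(o);plan(o,[.566,-.2265,.229],.356)
c=vision.camera('wrist');o2=readout.get_obs();brief(o2)
p,_=wcloud(c,o);z=p[...,2];mx=c['color'].max(-1).astype(int)
def r(x,y,R): return np.hypot(p[...,0]-x,p[...,1]-y)<R
for a,b in((.226,.246),(.2,.21)):
    P=p[(mx<70)&(z>a)&(z<b)&r(.566,-.227,.03)];print(len(P),P.min(0),P.max(0))
    L=(P[:,:2]-o['eef_pos'][:2])@np.array([[np.cos(.356),-np.sin(.356)],[np.sin(.356),np.cos(.356)]]);print('rel tool fwd/left',L.min(0),L.max(0))
```

```text
t 2.65 pos [ 0.5638 -0.2311  0.256 ] down [ 1.1e-03 -7.0e-04 -1.0e+00] psi 0.3528 F [-0.5  0.6 -0.3] M [ 0.    0.   -0.02] op 0.999 g 0.0 q [-0.58  0.25  1.51  0.    1.38  0.63]
shift [ 3.7 -3.6 27. ] rot [ 0.001  -0.0008 -0.0032]
t 2.7 pos [ 0.5637 -0.2311  0.2559] down [ 8.e-04 -5.e-04 -1.e+00] psi 0.3528 F [-0.4  0.3 -0.8] M [-0.04  0.04 -0.04] op 1.001 g 0.0 q [-0.58  0.25  1.51  0.    1.38  0.63]
1928 [ 0.55465001 -0.23804351  0.22600874] [ 0.57845926 -0.21463912  0.2419122 ]
rel tool fwd/left [-0.00746582 -0.00802007] [0.01603515 0.01512309]
1753 [ 0.54858287 -0.24685469  0.20106829] [ 0.58701315 -0.206137    0.2099744 ]
rel tool fwd/left [-0.010698   -0.01698348] [0.02468514 0.02347884]
```

Request:
play_rows(xyz=[[4,-3.5,4],[4,-3.5,11],[4,-3.5,18],[4,-3.5,24],[4,-3.5,27],[4,-3.5,27],[4,-3.5,27],[4,-3.5,27],[4,-3.5,27],[4,-3.5,27]], rot=[[0,0,0],[0,0,0],[0,0,0],[0,0,0],[0,0,0],[0,0,0],[0,0,0],[0,0,0],[0,0,0],[0,0,0]], grip=[1,1,1,1,1,1,0.6,0.3,0.15,0])

```text
time_s: 3.95
eef_pos: [0.5661, -0.2263, 0.2287]
eef_rot: [0.0, 0.984, 0.175, 0.0]
wrist_force: [0.4, 0.8, 2.4]
opening: 0.263
grasp_force: 58.6
```

Request:
play_rows(xyz=[[0,0,0],[0,0,0],[0,0,0],[0,0,0],[0,0,0],[0,0,0],[0,0,-1],[0,0,-2],[0,0,-3],[0,0,-4]], rot=[[0,0,0],[0,0,0],[0,0,0],[0,0,0],[0,0,0],[0,0,0],[0,0,0],[0,0,0],[0,0,0],[0,0,0]], grip=[0,0,0,0,0,0,0,0,0,0])

```text
time_s: 5.2
eef_pos: [0.5656, -0.226, 0.2315]
eef_rot: [-0.001, 0.984, 0.176, -0.001]
wrist_force: [-0.3, -0.1, -4.4]
opening: 0.262
grasp_force: 58.9
```

Run:
```python
from h import *
from bench import readout
o=readout.get_obs();brief(o)
```

```text
t 5.2 pos [ 0.5656 -0.226   0.2315] down [-0.0014  0.001  -1.    ] psi 0.3528 F [-0.3 -0.1 -4.4] M [-0.02 -0.04 -0.01] op 0.262 g 58.9 q [-0.57  0.27  1.54  0.    1.34  0.64]
```

Request:
play_rows(xyz=[[0,0,-2],[0,0,-5],[0,0,-8],[0,0,-11],[0,0,-13],[0,0,-13.5],[0,0,-13.5],[0,0,-13.5],[0,0,-13.5],[0,0,-13.5]], rot=[[0,0,0],[0,0,0],[0,0,0],[0,0,0],[0,0,0],[0,0,0],[0,0,0],[0,0,0],[0,0,0],[0,0,0]], grip=[0,0,0,0,0,0,0,0,0,0])

```text
time_s: 6.45
eef_pos: [0.566, -0.2263, 0.2457]
eef_rot: [-0.0, 0.984, 0.176, -0.0]
wrist_force: [-0.1, 0.2, -5.4]
opening: 0.261
grasp_force: 58.9
```

Run:
```python
from h import *
from bench import readout,vision
o=readout.get_obs();brief(o)
plan(o,[.566-.13*np.cos(.184),-.2263-.13*np.sin(.184),.2455],.353)
c=vision.camera('wrist');p,_=wcloud(c,o);z=p[...,2]
P=p[(z>.165)&(z<.195)&(np.hypot(p[...,0]-.566,p[...,1]+.226)<.086)&(np.hypot(p[...,0]-.566,p[...,1]+.226)>.035)]
A=np.c_[P[:,0]-.566,P[:,1]+.226,np.ones(len(P))];
for _ in range(4):
    s=np.linalg.lstsq(A,P[:,2],rcond=None)[0];k=abs(A@s-P[:,2])<.004;P=P[k];A=A[k]
print(len(P),s)
```

```text
t 6.45 pos [ 0.566  -0.2263  0.2457] down [-1.e-04  1.e-04 -1.e+00] psi 0.3528 F [-0.1  0.2 -5.4] M [-0.01 -0.06  0.02] op 0.261 g 58.9 q [-0.57  0.26  1.52  0.    1.36  0.64]
shift [-128.1  -21.8    0.2] rot [-0.0001  0.0001 -0.0002]
33520 [0.00200696 0.00061095 0.18317892]
```

Request:
play_rows(xyz=[[-4,-0.7,0],[-14,-2.4,0],[-28,-4.8,0],[-44,-7.5,0],[-60,-10.2,0],[-77,-13.1,0],[-94,-16,0],[-110,-18.7,0],[-122,-20.7,0],[-130,-22,0]], rot=[[0,0,0],[0,0,0],[0,0,0],[0,0,0],[0,0,0],[0,0,0],[0,0,0],[0,0,0],[0,0,0],[0,0,0]], grip=[0,0,0,0,0,0,0,0,0,0])

```text
time_s: 7.75
eef_pos: [0.4357, -0.2508, 0.2459]
eef_rot: [0.0, 0.985, 0.175, 0.0]
wrist_force: [-0.4, -0.3, -4.2]
opening: 0.264
grasp_force: 59.0
```

Run:
```python
from h import *
from bench import readout,vision
o=readout.get_obs();brief(o)
plan(o,[.42,.05,.2455],.353);plan(o,[.49,.20,.255],.353)
c=vision.camera('top');p=cloud(c);z=p[...,2]
P=p[(np.hypot(p[...,0]-.575,p[...,1]-.23)<.13)&(z>.082)&(z<.098)];print(len(P),circ(P),P.min(0),P.max(0))
```

```text
t 7.75 pos [ 0.4357 -0.2508  0.2459] down [ 2.e-04 -1.e-04 -1.e+00] psi 0.3524 F [-0.4 -0.3 -4.2] M [-0.05 -0.   -0.02] op 0.264 g 59.0 q [-0.76  0.02  1.79  0.    1.33  0.46]
shift [  89.1 -287.7    0.3] rot [ 0.0002 -0.0002 -0.0006]
shift [ 206.6 -404.3   -9.2] rot [ 0.0002 -0.0002 -0.0006]
161 (array([0.5738, 0.2323, 0.0747]), np.float64(0.002)) [0.49802319 0.1563486  0.08202795] [0.651626   0.30951711 0.09777705]
```

Request:
play_rows(xyz=[[3,-10,0],[9,-30,0],[18,-58,0],[27,-90,-8],[37,-124,-22],[47,-158,-40],[57,-190,-60],[65,-216,-78],[70,-234,-90],[72,-241,-95]], rot=[[0,0,0],[0,0,0],[0,0,0],[0,0,0],[0,0,0],[0,0,0],[0,0,0],[0,0,0],[0,0,0],[0,0,0]], grip=[0,0,0,0,0,0,0,0,0,0])

```text
time_s: 9.05
eef_pos: [0.4204, 0.0025, 0.3415]
eef_rot: [0.0, 0.984, 0.177, 0.001]
wrist_force: [0.7, -1.1, -4.6]
opening: 0.265
grasp_force: 59.3
```

Request:
play_rows(xyz=[[5,1,-2],[18,5,-8],[36,10,-15],[60,16,-24],[85,22,-34],[110,29,-44],[130,34,-52],[143,37,-57],[149,39,-60],[149,39,-60]], rot=[[0,0,0],[0,0,0],[0,0,0],[0,0,0],[0,0,0],[0,0,0],[0,0,0],[0,0,0],[0,0,0],[0,0,0]], grip=[0,0,0,0,0,0,0,0,0,0])

```text
time_s: 10.3
eef_pos: [0.5745, 0.0148, 0.4002]
eef_rot: [-0.0, 0.985, 0.175, -0.0]
wrist_force: [0.1, -0.0, -3.2]
opening: 0.26
grasp_force: 59.3
```

```bash
cat > crock.py <<'E'
from h import *
from bench import readout,vision
import sys
vision.camera('wrist');o=readout.get_obs();c=vision.camera('wrist');brief(o)
cv2.imwrite('pics/w2.png',cv2.resize(c['color'][...,::-1],(768,576)))
p,T=wcloud(c,o);z=p[...,2]
P=p[(np.hypot(p[...,0]-.577,p[...,1]-.23)<.1)&(np.hypot(p[...,0]-.577,p[...,1]-.23)>.06)&(z>.08)&(z<.1)]
P=P[P[:,2]>np.percentile(P[:,2],60)-.003]
ct,s=circ(P);print(len(P),ct,s,P[:,2].mean(),P.min(0),P.max(0))
a=np.degrees(np.arctan2(P[:,1]-ct[1],P[:,0]-ct[0]));print(np.histogram(a,12,(-180,180))[0])
plan(o,[ct[0],ct[1],.30],.353)
E
python3 crock.py
```

```text
t 10.35 pos [0.574  0.015  0.4002] down [-1.2e-03  1.0e-04 -1.0e+00] psi 0.3523 F [-0.1 -0.1 -4.4] M [ 0.01 -0.02 -0.07] op 0.259 g 59.3 q [-0.18  0.1   1.4  -0.    1.64  1.04]
1593 [0.5774 0.2316 0.0744] 0.0018 0.0896663471299126 [0.49957449 0.15599108 0.08670774] [0.65449455 0.30918773 0.0927368 ]
[126  54   0 124 155 162 168 172 173 170 158 131]
shift [  78.  -202.1  100.2] rot [-0.0005  0.0011 -0.0007]
```

View pics/w2.png

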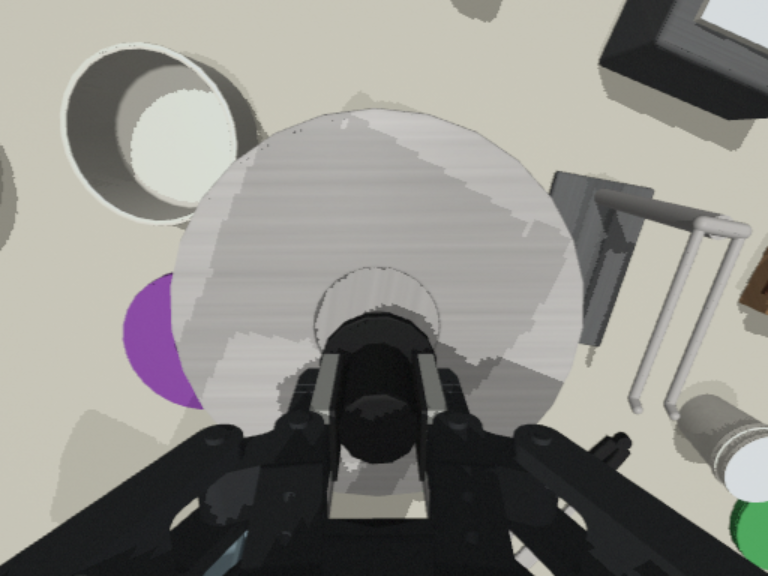

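The wrist view shows the crock rim clearly at about (150,130), nearly all of it visible, with the pair held level and clear of the hanger.

Request:
play_rows(xyz=[[3,-8,2],[10,-26,8],[20,-52,20],[32,-83,36],[44,-115,54],[56,-146,72],[66,-172,86],[74,-191,95],[77.5,-201,100],[77.5,-201,100]], rot=[[0,0,0],[0,0,0],[0,0,0],[0,0,0],[0,0,0],[0,0,0],[0,0,0],[0,0,0],[0,0,0],[0,0,0]], grip=[0,0,0,0,0,0,0,0,0,0])

```text
time_s: 11.65
eef_pos: [0.577, 0.2313, 0.3006]
eef_rot: [0.0, 0.984, 0.176, -0.0]
wrist_force: [0.5, -0.1, -4.6]
opening: 0.261
grasp_force: 59.3
```

Request:
play_rows(xyz=[[0,0,3],[0,0,12],[0,0,26],[0,0,44],[0,0,64],[0,0,84],[0,0,99],[0,0,108],[0,0,112],[0,0,112]], rot=[[0,0,0],[0,0,0],[0,0,0],[0,0,0],[0,0,0],[0,0,0],[0,0,0],[0,0,0],[0,0,0],[0,0,0]], grip=[0,0,0,0,0,0,0,0,0,0])

```text
time_s: 12.9
eef_pos: [0.5775, 0.2308, 0.189]
eef_rot: [-0.0, 0.984, 0.176, 0.0]
wrist_force: [0.7, 1.0, -4.7]
opening: 0.263
grasp_force: 59.4
```

Run:
```python
from h import *
from bench import readout
o=readout.get_obs();brief(o);plan(o,[.577,.231,.1607],.353)
```

```text
t 12.9 pos [0.5775 0.2308 0.189 ] down [ 4.e-04  1.e-04 -1.e+00] psi 0.3528 F [ 0.7  1.  -4.7] M [-0.03 -0.01  0.03] op 0.263 g 59.4 q [0.19 0.34 1.54 0.   1.26 1.41]
shift [-0.4 -0.3 28.3] rot [ 0.0001 -0.0004 -0.0002]
```

Request:
play_rows(xyz=[[0,0,2],[0,0,5],[0,0,8],[0,0,11],[0,0,14],[0,0,17],[0,0,20],[0,0,22],[0,0,24],[0,0,25]], rot=[[0,0,0],[0,0,0],[0,0,0],[0,0,0],[0,0,0],[0,0,0],[0,0,0],[0,0,0],[0,0,0],[0,0,0]], grip=[0,0,0,0,0,0,0,0,0,0])

```text
time_s: 14.15
eef_pos: [0.5772, 0.2307, 0.1637]
eef_rot: [0.0, 0.984, 0.176, -0.0]
wrist_force: [-0.5, 0.3, -5.3]
opening: 0.257
grasp_force: 59.4
```

Request:
play_rows(xyz=[[0,0,0],[0,0,0.5],[0,0,1],[0,0,1.5],[0,0,1.5],[0,0,2],[0,0,2],[0,0,2.5],[0,0,2.5],[0,0,2.5]], rot=[[0,0,0],[0,0,0],[0,0,0],[0,0,0],[0,0,0],[0,0,0],[0,0,0],[0,0,0],[0,0,0],[0,0,0]], grip=[0,0,0,0,0,0,0,0,0,0])

```text
time_s: 15.4
eef_pos: [0.5773, 0.2307, 0.1613]
eef_rot: [0.0, 0.984, 0.176, 0.0]
wrist_force: [-0.5, 0.4, -4.6]
opening: 0.262
grasp_force: 59.4
```

Run:
```python
from h import *
from bench import readout
o=readout.get_obs();brief(o);plan(o,[.577,.231,.1607],.353)
```

```text
t 15.4 pos [0.5773 0.2307 0.1613] down [ 0. -0. -1.] psi 0.3528 F [-0.5  0.4 -4.6] M [ 0.03 -0.02  0.04] op 0.262 g 59.4 q [ 0.19  0.37  1.56 -0.    1.21  1.41]
shift [-0.2 -0.3  0.6] rot [ 0.     -0.     -0.0002]
```

Request:
play_rows(xyz=[[0,0,0.2],[0,0,0.4],[0,0,0.6],[0,0,0.7],[0,0,0.8],[0,0,0.9],[0,0,1],[0,0,1],[0,0,1],[0,0,1]], rot=[[0,0,0],[0,0,0],[0,0,0],[0,0,0],[0,0,0],[0,0,0],[0,0,0],[0,0,0],[0,0,0],[0,0,0]], grip=[0,0,0,0,0,0,0,0,0,0])

```text
time_s: 16.65
eef_pos: [0.5773, 0.2308, 0.1607]
eef_rot: [0.0, 0.984, 0.176, 0.0]
wrist_force: [-3.4, -0.4, 4.6]
opening: 0.263
grasp_force: 60.0
```

Request:
play_rows(xyz=[[0,0,-0.5],[0,0,-0.5],[0,0,-0.5],[0,0,-0.5],[0,0,-0.5],[0,0,-0.5],[0,0,-0.5],[0,0,-0.5],[0,0,-0.5],[0,0,-0.5]], rot=[[0,0,0],[0,0,0],[0,0,0],[0,0,0],[0,0,0],[0,0,0],[0,0,0],[0,0,0],[0,0,0],[0,0,0]], grip=[0,0,0.28,0.32,0.38,0.45,0.55,0.65,0.65,0.65])

```text
time_s: 17.9
eef_pos: [0.5772, 0.2308, 0.1608]
eef_rot: [0.0, 0.984, 0.176, -0.0]
wrist_force: [-0.5, 0.5, -0.3]
opening: 0.649
grasp_force: 0.0
```

Request:
play_rows(xyz=[[0,0,-2],[0,0,-6],[0,0,-12],[0,0,-22],[0,0,-36],[0,0,-54],[0,0,-74],[0,0,-90],[0,0,-100],[0,0,-100]], rot=[[0,0,0],[0,0,0],[0,0,0],[0,0,0],[0,0,0],[0,0,0],[0,0,0],[0,0,0],[0,0,0],[0,0,0]], grip=[0.65,0.65,0.65,0.65,0.65,0.65,0.65,0.65,0.65,0.65])

```text
time_s: 19.15
eef_pos: [0.5777, 0.2308, 0.2618]
eef_rot: [-0.0, 0.984, 0.175, 0.001]
wrist_force: [0.7, -0.3, 0.1]
opening: 0.65
grasp_force: 0.0
```

Run:
```python
from h import *
from bench import readout,vision
vision.camera('wrist');o=readout.get_obs();c=vision.camera('wrist');brief(o)
cv2.imwrite('pics/w3.png',cv2.resize(c['color'][...,::-1],(768,576)))
p,_=wcloud(c,o);z=p[...,2];mx=c['color'].max(-1).astype(int)
kc=np.array([.577,.231])
r=np.hypot(p[...,0]-kc[0],p[...,1]-kc[1])
P=p[(z>.16)&(z<.176)&(mx<70)&(r<.03)];print('knob',P.mean(0),P.min(0),P.max(0))
P=p[(z>.09)&(z<.105)&(r<.1)&(r>.035)];A=np.c_[P[:,:2]-kc,np.ones(len(P))];print('plane',len(P),np.linalg.lstsq(A,P[:,2],rcond=None)[0])
R=np.hypot(*(P[:,:2]-kc).T);print('lid',circ(P[R>.084]))
P=p[(mx<70)&(z>.146)&(z<.162)&(r>.045)&(r<.1)];h=P.mean(0);v=np.linalg.svd(P[:,:2]-h[:2])[2][0];print('bar',len(P),h,np.degrees(np.arctan2(v[1],v[0])),P.min(0),P.max(0),np.degrees(np.arctan2(*(kc-h[:2])[::-1])))
```

```text
t 19.2 pos [0.5772 0.2307 0.2608] down [ 1.e-04  0.e+00 -1.e+00] psi 0.3528 F [ 0.3 -0.4 -0.2] M [ 0.02 -0.03 -0.  ] op 0.651 g 0.0 q [ 0.19  0.27  1.47 -0.    1.39  1.41]
knob [0.57939507 0.23140109 0.17122062] [0.56627468 0.21934641 0.16009978] [0.58962057 0.24258363 0.17425464]
plane 21694 [ 0.00044847 -0.00025131  0.09822669]
lid (array([0.5774, 0.2312, 0.0861]), np.float64(0.0013))
bar 1016 [0.51747573 0.20839739 0.15128952] -69.67491893422213 [0.50081602 0.17864466 0.14603291] [0.53128251 0.23694596 0.15386769] 20.792817347247233
```

View pics/w3.png

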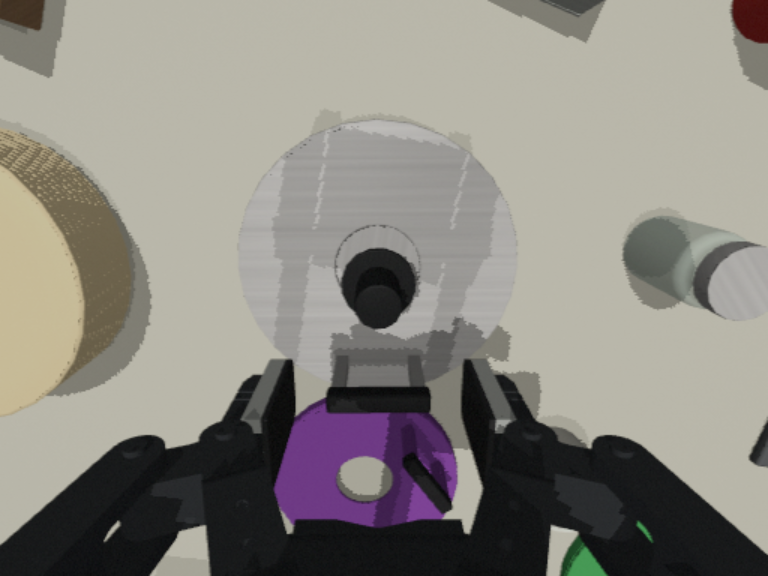

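The pair sits level on the crock and the knob is free at (380,290). The bar handle runs from (328,398) to (430,400) on the tool's -x side.

Request:
play_rows(xyz=[[-2,0,0],[-8,0,2],[-16,0,4],[-26,0,7],[-36,0,10],[-46,0,13],[-54,0,16],[-60,0,18],[-64,0,20],[-65.5,0,20]], rot=[[0,0,-0.08],[0,0,-0.25],[0,0,-0.43],[0,0,-0.61],[0,0,-0.79],[0,0,-0.97],[0,0,-1.15],[0,0,-1.33],[0,0,-1.5],[0,0,-1.57]], grip=[0.6,0.55,0.5,0.45,0.42,0.42,0.42,0.42,0.42,0.42])

```text
time_s: 20.5
eef_pos: [0.5149, 0.2079, 0.2395]
eef_rot: [-0.001, 0.571, 0.821, -0.001]
wrist_force: [-0.4, -0.0, 0.2]
opening: 0.419
grasp_force: 0.0
```

Run:
```python
from h import *
from bench import readout,vision
vision.camera('wrist');vision.camera('wrist');o=readout.get_obs();c=vision.camera('wrist');brief(o)
cv2.imwrite('pics/w4.png',cv2.resize(c['color'][...,::-1],(768,576)))
p,_=wcloud(c,o);z=p[...,2];mx=c['color'].max(-1).astype(int)
kc=np.array([.5772,.231]);r=np.hypot(p[...,0]-kc[0],p[...,1]-kc[1])
P=p[(mx<70)&(z>.149)&(z<.156)&(r>.04)&(r<.1)];h=P.mean(0);v=np.linalg.svd(P[:,:2]-h[:2])[2][0]
T=(P-o['eef_pos'])@rot(o).as_matrix();print('bar top',len(P),h,np.degrees(np.arctan2(v[1],v[0])),'tool min/max',T.min(0),T.max(0),np.percentile(T,[3,97],axis=0))
P=p[(mx<70)&(z>.11)&(z<.18)&(r<.026)];T=(P-o['eef_pos'])@rot(o).as_matrix();print('knob tool',T.min(0),T.max(0))
plan(o,[.5153,.2081,.148],.355+np.pi/2)
```

```text
t 20.6 pos [0.5152 0.208  0.2398] down [-1.9e-03 -3.0e-04 -1.0e+00] psi 1.9232 F [-0.1 -0.   0.1] M [-0.05 -0.03 -0.02] op 0.42 g 0.0 q [ 0.17  0.15  1.67  0.    1.33 -0.18]
bar top 1212 [0.51461372 0.20960982 0.15211369] 110.72396316719728 tool min/max [-0.02949587 -0.00549593  0.08551384] [0.02972066 0.00573173 0.09065518] [[-0.02712383 -0.00523293  0.08640517]
 [ 0.0284254   0.00552074  0.08906345]]
knob tool [-0.02028516  0.04572453  0.06553932] [0.02039767 0.08679824 0.10595719]
shift [ 0.   0.3 91.8] rot [-0.0018 -0.0004 -0.0026]
```

View pics/w4.png

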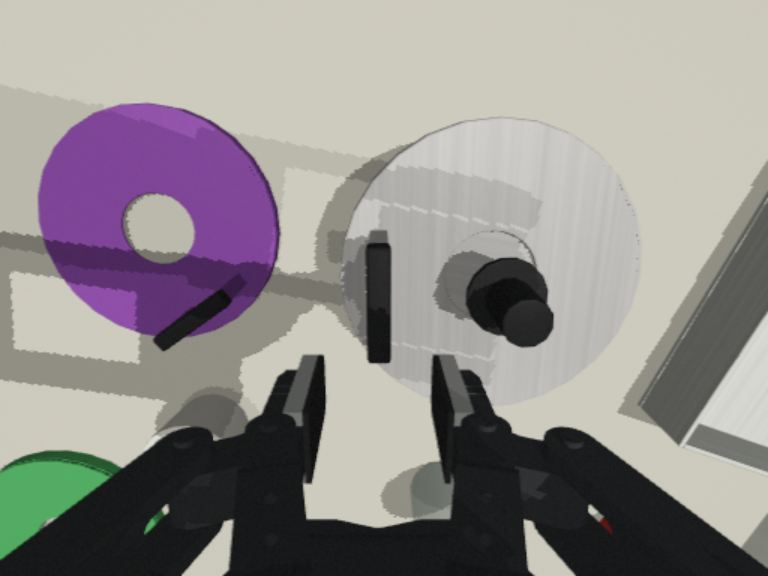

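The view shows the bar centred between the fingers at (378,300) and the collar well clear to the right at (507,297).

Request:
play_rows(xyz=[[0,0,4],[0,0,14],[0,0,27],[0,0,42],[0,0,57],[0,0,70],[0,0,80],[0,0,87],[0,0,91],[0,0,92]], rot=[[0,0,0],[0,0,0],[0,0,0],[0,0,0],[0,0,0],[0,0,0],[0,0,0],[0,0,0],[0,0,0],[0,0,0]], grip=[0.42,0.42,0.42,0.42,0.42,0.42,0.42,0.42,0.42,0.42])

```text
time_s: 21.9
eef_pos: [0.5159, 0.2081, 0.1488]
eef_rot: [0.0, 0.572, 0.82, 0.0]
wrist_force: [-0.4, -0.1, 0.4]
opening: 0.422
grasp_force: 0.0
```

Request:
play_rows(xyz=[[0,0,0],[0,0,0],[0,0,0],[0,0,0],[0,0,0],[0,0,0],[0,0,0],[0,0,0],[0,0,0],[0,0,0]], rot=[[0,0,0],[0,0,0],[0,0,0],[0,0,0],[0,0,0],[0,0,0],[0,0,0],[0,0,0],[0,0,0],[0,0,0]], grip=[0.42,0.35,0.28,0.23,0.19,0.16,0.1,0,0,0])

```text
time_s: 23.15
eef_pos: [0.5159, 0.2082, 0.1489]
eef_rot: [0.0, 0.572, 0.82, 0.0]
wrist_force: [-0.7, 0.0, 2.7]
opening: 0.126
grasp_force: 58.8
```

Run:
```python
from h import *
from bench import readout
o=readout.get_obs();brief(o)
```

```text
t 23.15 pos [0.5159 0.2082 0.1489] down [ 2.e-04  1.e-04 -1.e+00] psi 1.9228 F [-0.7  0.   2.7] M [0.02 0.07 0.  ] op 0.126 g 58.8 q [ 0.17  0.25  1.74  0.    1.15 -0.18]
```

Request:
play_rows(xyz=[[0,0,-0.5],[0,0,-1],[0,0,-2],[0,0,-3],[0,0,-4.5],[0,0,-6],[0,0,-8],[0,0,-10],[0,0,-12],[0,0,-12]], rot=[[0,0,0],[0,0,0],[0,0,0],[0,0,0],[0,0,0],[0,0,0],[0,0,0],[0,0,0],[0,0,0],[0,0,0]], grip=[0,0,0,0,0,0,0,0,0,0])

```text
time_s: 24.4
eef_pos: [0.5159, 0.2081, 0.161]
eef_rot: [0.0, 0.572, 0.82, 0.0]
wrist_force: [0.7, -0.1, -2.1]
opening: 0.124
grasp_force: 58.4
```

```bash
cat > chk.py <<'E'
from h import *
from bench import readout,vision
import sys
vision.camera('wrist');o=readout.get_obs();c=vision.camera('wrist');brief(o)
cv2.imwrite(f'pics/{sys.argv[1]}.png',cv2.resize(c['color'][...,::-1],(768,576)))
p,_=wcloud(c,o);z=p[...,2];mx=c['color'].max(-1).astype(int)
kc=np.array([.5772,.231]);r=np.hypot(p[...,0]-kc[0],p[...,1]-kc[1])
zl=o['eef_pos'][2]-.1488+.098
P=p[(abs(z-zl)<.012)&(r<.086)&(r>.03)&(mx>75)];A=np.c_[P[:,:2]-kc,np.ones(len(P))]
for _ in range(3):
    s=np.linalg.lstsq(A,P[:,2],rcond=None)[0];k=abs(A@s-P[:,2])<.003;P=P[k];A=A[k]
print('outer plane',len(P),s,'expect z',zl)
K=p[(mx<70)&(r<.025)&(z>.12)&(z<.185)]
if len(K): print('knob',K.min(0),K.max(0))
E
python3 chk.py w5
```

```text
t 24.45 pos [0.5158 0.2081 0.1609] down [ 2.e-04  0.e+00 -1.e+00] psi 1.9228 F [-0.2 -0.4 -2. ] M [-0.08  0.12  0.01] op 0.121 g 58.4 q [ 0.17  0.24  1.73  0.    1.17 -0.18]
outer plane 37827 [-0.00394058 -0.00188838  0.10994537] expect z 0.11008463146958175
knob [0.55608539 0.21024881 0.13175425] [0.59688533 0.25114489 0.17424233]
```

Request:
play_rows(xyz=[[0,0,-2],[0,0,-6],[0,0,-11],[0,0,-17],[0,0,-23],[0,0,-29],[0,0,-35],[0,0,-41],[0,0,-46],[0,0,-49]], rot=[[0,0,0],[0,0,0],[0,0,0],[0,0,0],[0,0,0],[0,0,0],[0,0,0],[0,0,0],[0,0,0],[0,0,0]], grip=[0,0,0,0,0,0,0,0,0,0])

```text
time_s: 25.75
eef_pos: [0.5159, 0.2081, 0.2102]
eef_rot: [0.0, 0.572, 0.82, 0.0]
wrist_force: [-0.5, -0.0, -2.6]
opening: 0.13
grasp_force: 58.4
```

Request:
play_rows(xyz=[[0,0,-2],[0,0,-6],[0,0,-11],[0,0,-17],[0,0,-23],[0,0,-29],[0,0,-35],[0,0,-41],[0,0,-46],[0,0,-49]], rot=[[0,0,0],[0,0,0],[0,0,0],[0,0,0],[0,0,0],[0,0,0],[0,0,0],[0,0,0],[0,0,0],[0,0,0]], grip=[0,0,0,0,0,0,0,0,0,0])

```text
time_s: 27.0
eef_pos: [0.5159, 0.2081, 0.2592]
eef_rot: [0.0, 0.572, 0.82, 0.0]
wrist_force: [-0.2, -0.2, -1.8]
opening: 0.128
grasp_force: 58.4
```

Request:
play_rows(xyz=[[0,0,0],[0,0,0],[0,0,0],[0,0,0],[0,0,0],[0,0,0],[0,0,0],[0,0,0],[0,0,0],[0,0,0]], rot=[[0,0,0],[0,0,0],[0,0,0],[0,0,0],[0,0,0],[0,0,0],[0,0,0],[0,0,0],[0,0,0],[0,0,0]], grip=[0,0,0,0,0,0,0,0,0,0])

```text
time_s: 28.25
eef_pos: [0.5158, 0.2081, 0.2588]
eef_rot: [-0.0, 0.572, 0.82, 0.0]
wrist_force: [0.1, 0.1, -2.1]
opening: 0.123
grasp_force: 58.4
```

```bash
python3 chk.py w6
python3 - <<'E'
from bench import vision
import cv2
c=vision.camera('scene')['color'][130:290,180:400,::-1]
cv2.imwrite('pics/s6.png',cv2.resize(c,(770,560)))
E
```

```text
t 28.3 pos [0.5158 0.2081 0.2588] down [ 0. -0. -1.] psi 1.9228 F [ 0.3 -0.2 -1.9] M [-0.03  0.14 -0.01] op 0.123 g 58.4 q [ 0.17  0.13  1.65 -0.    1.36 -0.18]
outer plane 41070 [-0.00424286 -0.00210125  0.20784792] expect z 0.208001921679787
knob [0.56555998 0.21008885 0.13584783] [0.59711983 0.2425239  0.17440793]
```

View pics/s6.png

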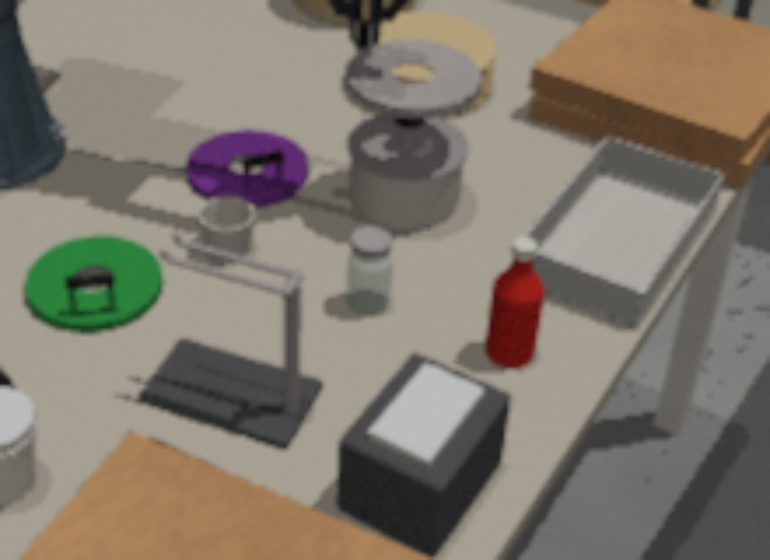

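The outer lid is held level above the knob at (412,78). The inner lid is seated on the crock at (408,150), and nothing else has moved.

```bash
python3 -c "
from bench import ctrl;print(ctrl.hand_in())"
```

```text
the job is handed in; nothing more can be done
None
```

I've handed the job in at about 28 s on the robot clock: the inner lid is seated on the crock, and the outer lid is held level and still by its handle, its skirt about 20 mm above the knob.

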